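Fit a fresh probe to the cordless homogeniser and dock it

TASK

Fit the blue probe to the cordless homogeniser: lift the drive unit out of the fork of its docking stand, lower its nose over the tapered shank of the blue probe standing in the white rack, and press or tap it straight down until the probe's collar is fully home, flush against the nose. Then, holding only the drive unit, lift the probe clear of the rack - the taper's friction alone carries it - and hang the drive unit upright in the seat of the fork again with the probe still fully home. Do not let the drive unit drop, and leave the other two probes and the flask, amber bottle and sample tube where they stand.

Things in the scene. Friction and masses are not known exactly. Their poses are not given: they have to be found in the camera images.
- drive: drive unit of a cordless homogeniser: upright round body, 118 mm tall, about 0.45 kg. Origin: centre of the nose's lower face, z up its axis. Above the origin: aluminium nose 26 mm in diameter, 0 to 40 mm; dark hanging flange 44 mm, 40 to 48 mm; black ribbed grip 34 mm, 48 to 98 mm; blue cap 33 mm, 98 to 118 mm. It is round, its yaw means nothing. When docked its origin is 110 mm above the bench
- drive_grip (a point): middle of the drive's grip, on its axis, 75 mm above the nose face and 35 mm above the underside of the flange; a good height for holding it from above, with 43 mm of body above this point
- probe_blue: disposable probe with blue stem and collar, 103 mm long, 25 g, upright in one of the rack's three places (which one varies), foot 3 mm above the bench. Origin: centre of its foot, z up its axis. Stem 10 mm in diameter up to the collar; collar 25 mm in diameter, 75 to 81 mm above the foot; white tapered shank 81 to 103 mm. Held in the drive, its foot hangs 81 mm below the nose face
- probe_blue_collar (a point): centre of the upper face of the blue probe's collar, at the root of the shank, 81 mm above its foot; it coincides with the drive's origin when the probe is fully home
- probe_blue_shank (a point): top of the blue probe's shank, 22 mm above the collar. Shank diameter: 14 mm at the collar, 12.4 mm at 18 mm, 7 mm at the top. The matching socket in the drive's nose has a sprung split collet and a flared mouth that takes in a shank up to 4 mm off centre. It bites from about 9 mm short of home; the push grows to about 10 N, then the collar stops hard on the nose (press on to 18 N)
- probe_orange: the same probe in orange, in another place of the rack, its top 106 mm above the bench; leave it alone. Origin: centre of its foot
- probe_white: the same probe in white, in another place of the rack, its top 106 mm above the bench; leave it alone. Origin: centre of its foot
- probe_rack: white two-tier rack, 64 x 168 x 54 mm, fixed to the bench. Origin: centre of its underside; the three places lie 50 mm apart along its y axis, at -50, 0 and 50 mm. The stems stand with little play in holes 11.5 mm wide, so probes can lean by about 2 mm at the top. A foot must rise above 54 mm to clear the rack, and above 106 mm to pass over the other probes
- dock: grey docking stand, fixed to the bench. Origin: on the bench straight below the seat; -x points out of the open end of the fork (roughly towards the robot), z up. Base plate 142 x 116 mm, 13 mm high; column 50 mm wide, its front face 35 mm behind the seat's axis, as high as the fork. On top a fork, upper face 150 mm above the bench, 10 mm thick, 62 mm wide over its prongs
- dock_seat (a point): centre of the seat, on the fork's upper face, 150 mm above the bench. The drive's flange rests here, its origin 40 mm below this point. A rim 5 mm high, 47 mm inner diameter, open at the front, surrounds the flange: raise the drive over 5 mm, say 12 mm, then draw it straight out along the dock's -x axis; put it back the same way, in along +x, then down on to the seat
- dock_fork_end (a point): middle of the open end of the fork's slot, on the upper face, 36 mm in front of the seat along the dock's -x axis. The slot is 30 mm wide, so the 26 mm nose passes with 2 mm on either side; 100 mm in front of the seat the drive is well clear of the stand
- flask_small: clear conical flask, 68 mm in diameter, 109 mm tall; bystander. Origin: centre of its underside
- bottle_amber: amber bottle with black cap, 58 mm in diameter, 108 mm tall; bystander. Origin: centre of its underside
- sample_tube: clear self-standing tube with blue cap, 34 mm in diameter, 86 mm tall; bystander. Origin: centre of its underside

How it is judged:
On the way, in this order (a step that is already met when the one before it is completed fails the run):
1. the drive unit is lifted out of the dock, its axis more than 60 mm from the seat (horizontal distance between drive and dock_seat above 0.06 m), for 0.1 s.
2. the blue probe, still standing in the rack, is fully home in the drive's socket: collar centre within 2.5 mm of the nose face's centre, axes within 0.06 rad (distance between probe_blue_collar and drive below 0.0025 m and angle between the z axis of probe_blue and the z axis of drive, either way round below 0.06 rad and height (world z) of probe_blue below 0.01 m), for 0.2 s.
3. the blue probe is lifted clear of the rack (foot above 58 mm) by the drive alone, still fully home, fingers not touching the probe (distance between probe_blue_collar and drive below 0.0025 m and angle between the z axis of probe_blue and the z axis of drive, either way round below 0.06 rad and height (world z) of probe_blue above 0.058 m and contact force between the fingers and probe_blue below 0.1 N), for 0.3 s.
At the end, for the whole second after the job is handed in: The drive hangs at rest in the fork: axis within 4 mm of the seat's, flange down within 3 mm, upright within 0.06 rad. The blue probe is home in its nose: collar centre within 2.5 mm of the nose face's centre, axes within 0.06 rad. The other probes are within 15 mm of their start (distance between probe_blue_collar and drive below 0.0025 m and angle between the z axis of probe_blue and the z axis of drive, either way round below 0.06 rad and horizontal distance between drive and dock_seat below 0.004 m and z of drive in the frame of dock between 0.107 and 0.113 m and angle between drive's own z axis and vertical below 0.06 rad and linear speed of each of drive, probe_blue below 0.02 m/s and distance of each of probe_orange, probe_white from where it was at the start of the episode below 0.015 m); the robot touches nothing.
It fails at once if the drive unit is let fall (faster than 0.5 m/s while no finger touches it) (contact force between the fingers and drive below 0.05 N and linear speed of drive above 0.5 m/s).
It fails at once if the orange or the white probe is displaced by more than 15 mm (distance of any of probe_orange, probe_white from where it was at the start of the episode above 0.015 m).
It fails at once if the flask, the amber bottle or the sample tube is displaced by more than 20 mm (distance of any of flask_small, bottle_amber, sample_tube from where it was at the start of the episode above 0.02 m).
It also fails if it takes over 54 s, if anything falls off the work surface, if the arm or the gripper's body presses on something with over 40 N, if the wrist force passes 120 N, or if a joint passes its speed limit or range.

ROBOT

A 6-joint arm with a two-finger parallel gripper is mounted at the origin on a cart in front of the work surface, level with it; the furniture and walls round the work are solid. World frame = base frame: x ahead of the robot, y to its left, z up, the work surface at z = 0. Lengths are in m, angles in rad, forces in N, time in s.
With the tool pointing down it reaches from about 0.35 to 0.975 m from the base axis. Payload 4.9 kg.
Tool frame: the origin (TCP) lies on the centre line of the jaws, within the pads' length; the fingertips stand 14 mm ahead of it and the grasp point (between the pads) lies 5 mm behind it (manip.nose_length is the distance from the TCP to the fingertips, in m); z points along the fingers, y is the line along which they close (so a half turn about z gives the same grasp; the last joint's range is limited). The gripper opens to 85 mm and grips with 20 to 120 N. Pads are 22 mm wide; open, the fingers measure 114 mm over their backs; the gripper's body (76 mm by 85 mm) begins 54 mm behind the grasp point. The pads swing forward as they close: fully open they stand 13 mm farther back than shut.
Start: joints at [-1.467, 0.053, 1.613, -0, 1.476, -0.119], TCP at [0.138, -0.61, 0.245] pointing down, gripper open.
Joint ranges: [-3.01, 3.01], [-1.01, 2.22], [0.06, 2.58], [-1.02, 4.17], [0.09, 2.62], [-3.14, 3.14]. Speed limits (rad/s): [2.57, 2.57, 3.14, 3.14, 3.14, 3.14].

INTERFACE

Orientations are given as a unit quaternion [w, x, y, z].
In Python, from plant import manip, imaging gives the robot as it stands.
- The arm moves only by the tool play_rows, never from a script. Its argument "commands" is a list of rows, each a list of 6 numbers: the shift along the tool's x, y, z in mm, then the turn, a rotation vector about the tool's x, y, z in degrees. A call has 1 to 5 rows; each row shifts and turns the commanded pose from where the row before left it, along the tool's axes as they then stand; what a row does not reach is not made up. A row lasts 1/12 s, in which the tool goes at most 41.7 mm and 7.16 degrees, less where a joint would pass 70% of its speed; a pose out of reach is approached as far as the arm can. A call is refused whole if a number of a shift passes 41.7 or a number of a turn 7.16, either way. A call with a gripper value outside its range is refused whole. "hand" is the finger opening in mm, from 0 to 85.4, set as the call begins (left out, the last holds). The fingers move at their own pace and stop on an object; the grip force is fixed at half the most. Time passes only in rows, so rows that do not move let the fingers close. It gives the time, the measured TCP pose, the force, the opening and the grip force at its end, in the units of the state.
- manip.state(): the state, without advancing time (a new reading comes with each control period).
- imaging.grab_frame(name): name is "scene" or "side" or "wrist"; returns a dict with "image" (480x640x3 uint8, red, green, blue), "fx", "fy", "cx", "cy" (pixels), "R" (3x3) and "t" (3): a world point X has camera coordinates R X + t; the wrist camera has in their place "mount" (4x4, takes a point from camera to tool coordinates, whose origin is the TCP and whose axes are the flange's). Camera axes: x right, y down, z forward; pixel columns grow to the right and rows downward; lengths in m; the calibration is good to about 2 mm. A picture is of the moment at which its call begins: read the wrist's pose just before it. There is no depth.
- manip.job_done(): hands the job in; it is judged then, once.
The state is a dict: "time": time; "joint_pos": joint angles; "joint_vel": joint speeds; "joint_efforts": joint torques, N m; "tool_pos": TCP position; "tool_rot": TCP orientation; "contact_force": force on the tool from outside, world axes, zero at the start; "ft_torque": the same for the moment, N m; "gripper_width": opening from 0.0 (shut) to 1.0 (fully open); "grasp_force": force on a finger pad.
Only numpy, scipy, OpenCV 4.12 (cv2) and the standard library are available. Lean on these libraries where they do the work, as an engineer would, in place of code of your own. Each camera call takes 0.05 s, during which the arm holds its last target. There are 200 camera calls.

## Working session

There is one attempt and no reset: what is moved stays moved. The work goes in short steps, Python scripts to look and compute and a tool call to move; the robot and the scene stay as the last step left them, time stands still between calls to the robot, and variables do not carry over. Pictures are saved under pics/ and viewed, at most 10 in all, crops included, and the job is handed in when it is done.

Besides the shell and the picture viewer there is one more tool, called after ">>>" by a JSON object that holds its "op" and its "data". play_rows: Moves the arm, as the interface text tells. Its arguments: {"type":"object","properties":{"commands":{"type":"array","items":{"type":"array","items":{"type":"number"}}},"hand":{"type":"number"}},"required":["commands"]}

```bash
mkdir -p pics; ls; python3 - <<'E'
from plant import manip, imaging
import cv2,numpy as np,pickle
s=manip.state();print(s)
d={}
for n in ["scene","side","wrist"]:
    f=imaging.grab_frame(n);d[n]=f
    cv2.imwrite(f"pics/{n}0.png",f["image"][:,:,::-1])
    print(n,{k:np.round(v,4).tolist() for k,v in f.items() if k!="image"})
pickle.dump(d,open("f0.pkl","wb"))
E
```

```text
pics
{'time': 0.0, 'joint_pos': array([-1.46699001e+00,  5.33585011e-02,  1.61431666e+00, -5.35744225e-06,
        1.47600024e+00, -1.19011879e-01]), 'joint_vel': array([ 0.0004213 ,  0.00125969, -0.00072701,  0.00110473, -0.00036306,
       -0.0018328 ]), 'joint_efforts': array([ 2.04473254e-03, -3.93682158e+01, -3.70178175e+01,  4.45964332e-06,
        7.26555591e-03,  8.80534472e-07]), 'tool_pos': array([ 0.13804062, -0.60894583,  0.24404844]), 'tool_rot': array([-1.04136359e-03,  9.93799855e-01,  1.11178970e-01,  5.25090338e-06]), 'contact_force': array([0.56045906, 0.78540027, 0.50148563]), 'ft_torque': array([-0.00999434,  0.0325034 ,  0.01356759]), 'grasp_force': 0.0, 'gripper_width': 1.005684342742131}
scene {'fx': 474.5862, 'fy': 474.5862, 'cx': 314.2993, 'cy': 240.8886, 'R': [[0.8459, -0.5333, -0.0002], [-0.3896, -0.6177, -0.6831], [0.3642, 0.578, -0.7303]], 't': [-0.5447, 0.2101, 0.8244]}
side {'fx': 452.1847, 'fy': 452.1847, 'cx': 324.6356, 'cy': 239.7736, 'R': [[-0.9942, 0.1068, 0.0094], [0.0731, 0.739, -0.6697], [-0.0784, -0.6652, -0.7425]], 't': [0.5612, 0.1609, 0.931]}
wrist {'fx': 350.4184, 'fy': 350.4184, 'cx': 322.0402, 'cy': 244.3831, 'mount': [[0.0003, -0.9459, -0.3246, 0.0844], [1.0, 0.0004, -0.0003, -0.0004], [0.0004, -0.3246, 0.9459, -0.1295], [0.0, 0.0, 0.0, 1.0]]}
```

View pics/scene0.png

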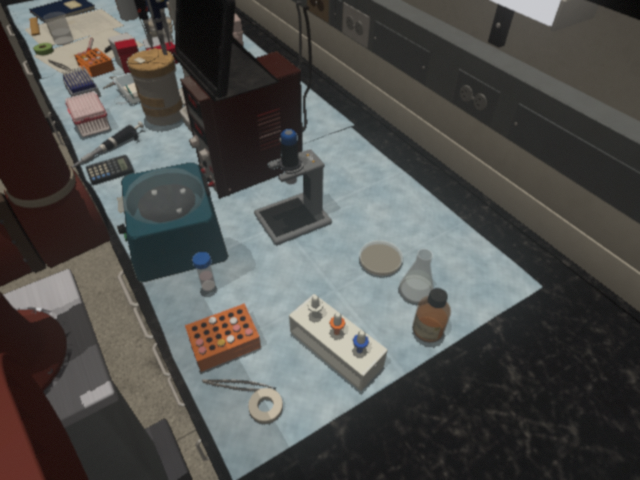

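View pics/side0.png

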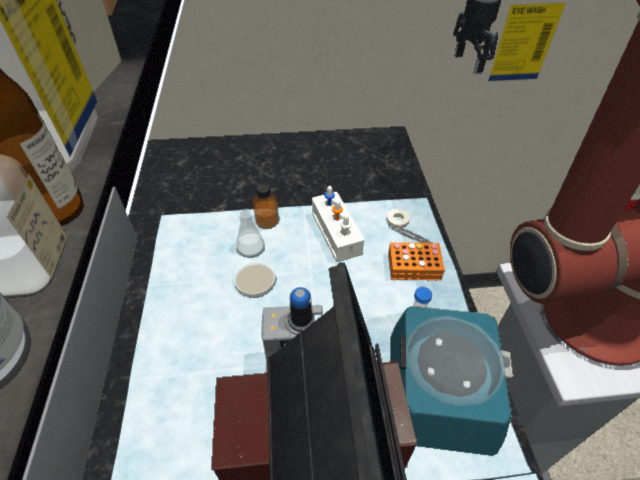

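Scene view: the docked drive's cap is near (288,136), with the blue, orange and white probes near (361,343), (338,322) and (315,303). In the side view the cap is near (300,297) and the blue probe near (330,198). Next I segment the blue areas and triangulate.

```bash
cat > h.py <<'E'
import numpy as np,cv2
def ray(f,u,v):
    d=f["R"].T@np.array([(u-f["cx"])/f["fx"],(v-f["cy"])/f["fy"],1]); return -f["R"].T@f["t"],d/np.linalg.norm(d)
def atz(f,u,v,z):
    c,d=ray(f,u,v); return c+d*(z-c[2])/d[2]
def tri(a,b):
    A=[];B=[]
    for c,d in (a,b):
        P=np.eye(3)-np.outer(d,d);A.append(P);B.append(P@c)
    X=np.linalg.lstsq(np.vstack(A),np.hstack(B),rcond=None)[0]
    return X,[np.linalg.norm(P@(X-c)) for P,(c,d) in zip(A,(a,b))]
def proj(f,X):
    p=f["R"]@X+f["t"]; return f["fx"]*p[0]/p[2]+f["cx"],f["fy"]*p[1]/p[2]+f["cy"]
def wcam(f,s):
    from scipy.spatial.transform import Rotation as Ro
    q=s["tool_rot"];T=np.eye(4);T[:3,:3]=Ro.from_quat([q[1],q[2],q[3],q[0]]).as_matrix();T[:3,3]=s["tool_pos"]
    M=T@f["mount"];R=M[:3,:3].T
    return dict(f,R=R,t=-R@M[:3,3])
def blobs(img,lo,hi,roi,n=15):
    x0,y0,x1,y1=roi
    m=cv2.inRange(cv2.cvtColor(img[y0:y1,x0:x1].copy(),cv2.COLOR_RGB2HSV),lo,hi)
    N,L,S,C=cv2.connectedComponentsWithStats(m)
    return [(S[i,4],(S[i,:4]+[x0,y0,0,0]).tolist(),np.round(C[i]+[x0,y0],1).tolist()) for i in range(1,N) if S[i,4]>=n]
E
python3 - <<'E'
import pickle;from h import *
d=pickle.load(open("f0.pkl","rb"))
B=((105,110,40),(130,255,255));O=((3,130,100),(18,255,255))
print("cap",blobs(d["scene"]["image"],*B,(260,110,320,180)),blobs(d["side"]["image"],*B,(270,270,330,340)))
print("pb",blobs(d["scene"]["image"],*B,(340,310,385,365)),blobs(d["side"]["image"],*B,(310,170,350,215)))
print("po",blobs(d["scene"]["image"],*O,(320,300,355,345)),blobs(d["side"]["image"],*O,(320,195,350,225)))
a,b=d["scene"],d["side"]
print(tri(ray(a,288,136),ray(b,300.5,297)))
print(tri(ray(a,361,343),ray(b,329.5,198)))
print(tri(ray(a,338,324),ray(b,337.5,212)))
# upscaled crops in one picture
c1=cv2.resize(a["image"][110:250,240:340],None,fx=4,fy=4,interpolation=3)
c2=cv2.resize(a["image"][280:400,280:400],None,fx=3.3,fy=3.3,interpolation=3)
o=np.zeros((560,800,3),np.uint8);o[:560,:400]=c1;o[:396,404:800]=c2
cv2.imwrite("pics/crop1.png",o[:,:,::-1])
E
```

```text
cap [(np.int32(146), [281, 130, 15, 15], [287.8, 137.2])] [(np.int32(287), [290, 288, 20, 22], [299.9, 299.3])]
pb [(np.int32(74), [354, 336, 14, 12], [359.8, 342.7])] [(np.int32(63), [324, 191, 11, 14], [329.0, 196.9])]
po [(np.int32(74), [330, 318, 15, 12], [336.8, 324.4])] [(np.int32(71), [332, 206, 11, 14], [336.8, 211.8])]
(array([0.60851757, 0.03919175, 0.21887749]), [np.float64(0.0005122783529192001), np.float64(0.0005122783529201835)])
(array([ 0.51923951, -0.33593037,  0.07321411]), [np.float64(0.0017194314142378695), np.float64(0.0017194314142369481)])
(array([ 0.50714153, -0.2867287 ,  0.07439422]), [np.float64(0.002248558741849178), np.float64(0.002248558741849319)])
```

View pics/crop1.png

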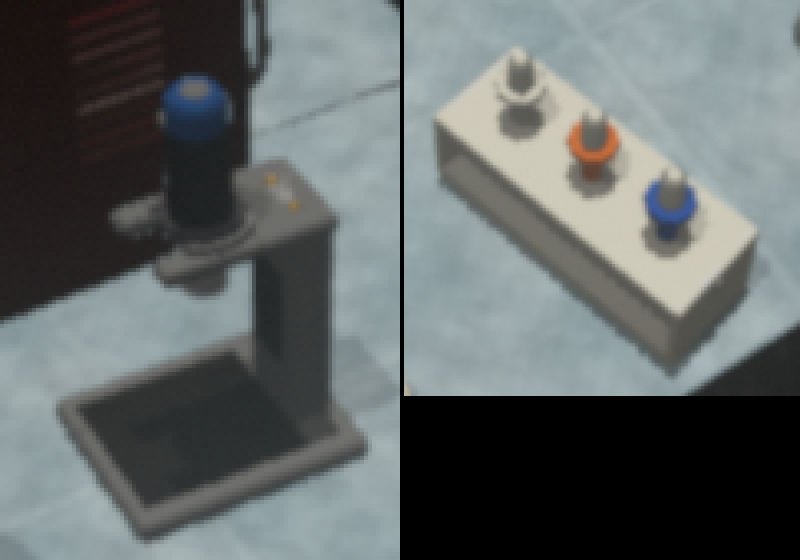

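```bash
python3 - <<'E'
import pickle;from h import *
d=pickle.load(open("f0.pkl","rb"));a,b=d["scene"],d["side"]
P=[atz(a,240+u/4,110+v/4,.013) for u,v in [(62,405),(235,348),(363,445),(146,537)]]
for p in P: print("base",p.round(3))
c=sum(P)/4; print("centre",c.round(3))
e=((P[1]-P[0])+(P[2]-P[3]));print("x dir deg",np.degrees(np.arctan2(e[1],e[0])), np.linalg.norm(e)/2, np.linalg.norm(P[3]-P[0]),np.linalg.norm(P[1]-P[2]))
F=[atz(a,280+u/3.3,280+v/3.3,.054) for u,v in [(115-404+404-0-84+0,0)]][:0]
for u,v in [(437-404,120),(518-404,48),(756-404,232),(681-404,318)]: print("rack",atz(a,280+u/3.3,280+v/3.3,.054).round(3))
for n,u,v in [("box",218,193),("box",347,127)]: print(n,atz(a,u,v,0).round(3))
for z in (.2,.3,.4): print("screen low corner scene",z,atz(a,222,92,z).round(3),"box top R",atz(a,300,70,z).round(3),"side screen edge",atz(b,340,268,z).round(3),atz(b,377,350,z).round(3))
E
```

```text
base [0.545 0.09  0.013]
base [0.651 0.079 0.013]
base [ 0.67  -0.027  0.013]
base [ 0.535 -0.023  0.013]
centre [0.6   0.03  0.013]
x dir deg -3.3487826885754606 0.12078606872455484 0.1136805418877745 0.10767132297196108
rack [ 0.456 -0.219  0.054]
rack [ 0.517 -0.202  0.054]
rack [ 0.557 -0.361  0.054]
rack [ 0.498 -0.379  0.054]
box [0.504 0.207 0.   ]
box [0.921 0.27  0.   ]
screen low corner scene 0.2 [0.583 0.288 0.2  ] box top R [0.782 0.282 0.2  ] side screen edge [ 0.538 -0.026  0.2  ] [0.504 0.13  0.2  ]
screen low corner scene 0.3 [0.52  0.119 0.3  ] box top R [0.683 0.114 0.3  ] side screen edge [0.551 0.053 0.3  ] [0.523 0.182 0.3  ]
screen low corner scene 0.4 [ 0.458 -0.051  0.4  ] box top R [ 0.584 -0.055  0.4  ] side screen edge [0.565 0.131 0.4  ] [0.543 0.235 0.4  ]
```

>>> {"op": "play_rows", "data": {"commands": [[0,0,-12,0,0,6.38],[0,0,-12,0,0,6.39],[20,-16,-6,0,0,0],[26,-20,-6,0,0,0],[28,-22,-6,0,0,0]]}}

```text
time: 0.57
tool_pos: [0.2121, -0.5511, 0.2871]
tool_rot: [-0.0, 1.0, -0.001, -0.0]
contact_force: [0.8, -0.5, 0.4]
gripper_width: 0.995
grasp_force: 0.0
```

>>> {"op": "play_rows", "data": {"commands": [[28,-22,0,0,0,0],[28,-22,0,0,0,0],[28,-22,0,0,0,0],[28,-22,0,0,0,0],[28,-22,0,0,0,0]]}}

```text
time: 0.98
tool_pos: [0.3531, -0.4401, 0.287]
tool_rot: [-0.0, 1.0, -0.0, -0.0]
contact_force: [-0.3, 0.2, 0.3]
gripper_width: 1.003
grasp_force: 0.0
```

>>> {"op": "play_rows", "data": {"commands": [[28,-22,0,0,0,0],[28,-22,0,0,0,0],[28,-22,0,0,0,0],[28,-22,-4,0,0,0],[20,-8,-4,0,0,0]]}}

```text
time: 1.4
tool_pos: [0.4859, -0.3425, 0.2947]
tool_rot: [-0.001, 1.0, 0.001, -0.0]
contact_force: [-0.3, -1.1, 0.4]
gripper_width: 1.002
grasp_force: 0.0
```

>>> {"op": "play_rows", "data": {"commands": [[6,0,0,0,0,0],[0,0,0,0,0,0],[0,0,0,0,0,0]]}}

```text
time: 1.65
tool_pos: [0.4896, -0.3459, 0.2946]
tool_rot: [-0.0, 1.0, -0.0, -0.001]
contact_force: [-0.2, 0.1, -0.1]
gripper_width: 1.0
grasp_force: 0.0
```

```bash
cat > snap.py <<'E'
import sys,pickle,cv2
from plant import manip,imaging
from h import wcam
n=sys.argv[1];s=manip.state();f=wcam(imaging.grab_frame("wrist"),s)
pickle.dump((s,f),open(n+".pkl","wb"));cv2.imwrite(f"pics/{n}.png",f["image"][:,:,::-1]);print(s["tool_pos"])
E
python3 snap.py w1
```

```text
[ 0.48958094 -0.34586596  0.294635  ]
```

View pics/w1.png

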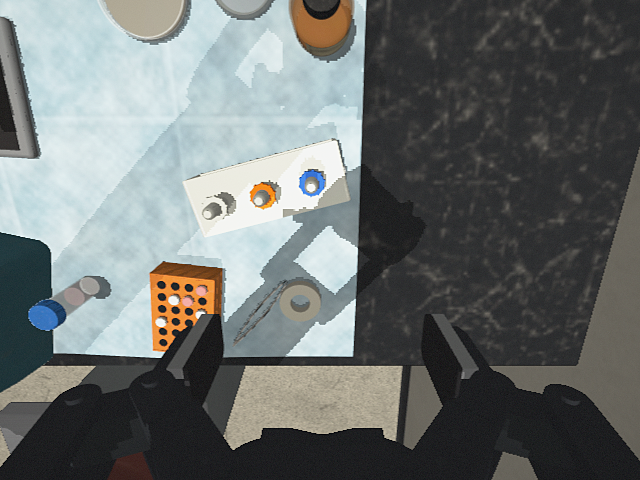

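>>> {"op": "play_rows", "data": {"commands": [[10,-28,-8,0,0,0],[10,-34,-8,0,0,0],[10,-38,-8,0,0,0],[10,-38,-8,0,0,0],[10,-38,-8,0,0,0]]}}

```text
time: 2.12
tool_pos: [0.5392, -0.1694, 0.3354]
tool_rot: [0.0, 1.0, -0.002, -0.0]
contact_force: [0.0, -0.4, -0.4]
gripper_width: 0.996
grasp_force: 0.0
```

>>> {"op": "play_rows", "data": {"commands": [[10,-38,-8,0,0,0],[10,-38,-8,0,0,0],[10,-38,-8,0,0,0],[10,-38,-2,0,0,0],[10,-38,0,0,0,0]]}}

```text
time: 2.53
tool_pos: [0.5901, 0.0206, 0.3625]
tool_rot: [0.0, 1.0, -0.001, 0.001]
contact_force: [0.9, -0.5, -0.6]
gripper_width: 1.0
grasp_force: 0.0
```

>>> {"op": "play_rows", "data": {"commands": [[6,-18,0,0,0,0],[0,0,0,0,0,0],[0,0,0,0,0,0]]}}

```text
time: 2.78
tool_pos: [0.5958, 0.0378, 0.3608]
tool_rot: [0.0, 1.0, -0.0, -0.001]
contact_force: [-0.3, -0.7, 0.1]
gripper_width: 1.002
grasp_force: 0.0
```

```bash
python3 snap.py w2
```

```text
[0.59580975 0.03780778 0.36083789]
```

View pics/w2.png

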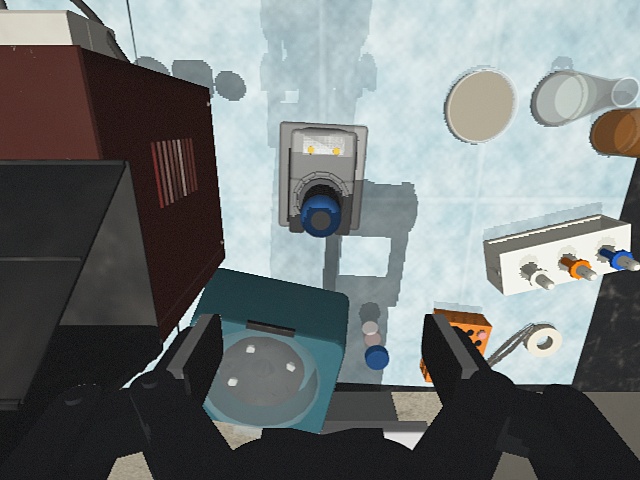

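w1 shows the rack's blue probe at (312,182), orange at (262,195) and white at (215,208). w2 shows the docked drive, its cap centred near (320,216), with the fork opening towards the image bottom (-x). An enlarged crop will sharpen these.

```bash
python3 - <<'E'
import pickle;from h import *
s2,f2=pickle.load(open("w2.pkl","rb"));s1,f1=pickle.load(open("w1.pkl","rb"))
a=cv2.resize(f2["image"][115:240,270:375],None,fx=4,fy=4,interpolation=3)
b=cv2.resize(f1["image"][135:240,180:355],None,fx=2.1,fy=2.1,interpolation=3)
o=np.zeros((500,800,3),np.uint8);o[:a.shape[0],:a.shape[1]]=a;o[:b.shape[0],425:425+b.shape[1]]=b
cv2.imwrite("pics/crop2.png",o[:,:,::-1])
B=((105,110,40),(130,255,255))
print(blobs(f2["image"],*B,(290,180,350,245)),blobs(f1["image"],*B,(295,160,335,205)))
O=((3,130,100),(18,255,255));print(blobs(f1["image"],*O,(240,175,285,215)))
for z in (.1,.15,.2): print(z,atz(f2,222,270,z).round(3),atz(f2,350,295,z).round(3))
E
```

```text
[(np.int32(1020), [300, 195, 41, 42], [320.3, 214.5])] [(np.int32(320), [299, 169, 26, 28], [311.7, 181.4])]
[(np.int32(255), [250, 182, 26, 28], [263.3, 192.4])]
0.1 [0.513 0.159 0.1  ] [0.479 0.004 0.1  ]
0.15 [0.534 0.144 0.15 ] [0.505 0.008 0.15 ]
0.2 [0.556 0.128 0.2  ] [0.531 0.013 0.2  ]
```

View pics/crop2.png

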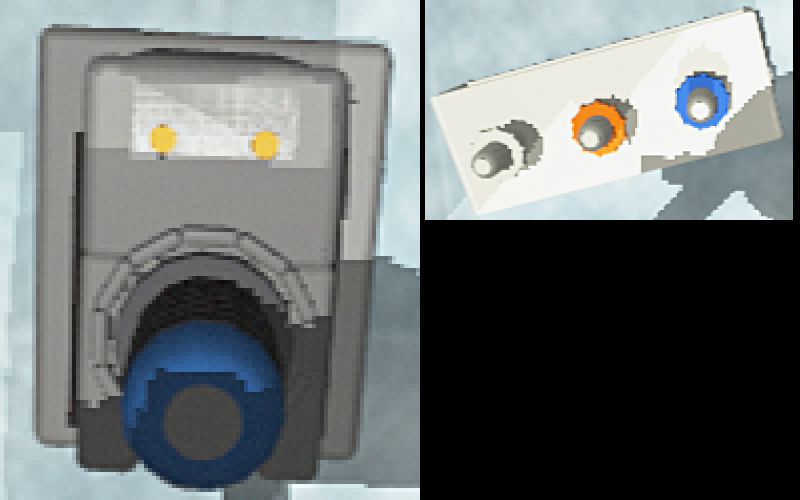

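```bash
python3 - <<'E'
import pickle;from h import *
s2,f=pickle.load(open("w2.pkl","rb"));s1,g=pickle.load(open("w1.pkl","rb"))
P=lambda u,v,z:atz(f,270+u/4-.4,115+v/4-.4,z)[:2]
ang=lambda e:np.degrees(np.arctan2(e[1],e[0])).round(2)
top=P(203,423,.228);print("drive top",top)
L,R=P(88,90,.15),P(78,455,.15);L2,R2=P(347,90,.15),P(322,465,.15)
print("forkL",L,R,ang(L-R),"forkR",L2,R2,ang(L2-R2),"widths",np.linalg.norm(L-L2),np.linalg.norm(R-R2))
a,b=P(163,139,.15),P(265,146,.15);print("dots",a,b,ang(a-b)-90,(a+b)/2)
c=[P(*q,.013) for q in [(45,28),(388,46),(355,458),(38,442)]];print("base",np.round(c,4).tolist(),ang(c[0]-c[1])-90,ang(c[3]-c[2])-90,ang(c[0]-c[3]),ang(c[1]-c[2]),np.linalg.norm(c[0]-c[3]))
Q=lambda u,v,z:atz(g,180+(u-425)/2.1-.3,135+v/2.1-.3,z)[:2]
for n,tu,tv,cu,cv in [("blue",700,105,703,100),("orange",592,136,600,127),("white",485,161,495,154)]:
    print(n,"top",Q(tu,tv,.106),"collar",Q(cu,cv,.084))
k=[Q(*q,.054) for q in [(433,97),(755,10),(780,135),(477,213)]];print("rack",np.round(k,4).tolist(),"c",np.mean(k,0),ang(k[0]-k[1])-90)
d=pickle.load(open("f0.pkl","rb"))
print(tri(ray(d["scene"],287.8,132.3),ray(f,270+203/4-.4,115+423/4-.4)))
E
```

```text
drive top [0.60957181 0.03960764]
forkL [0.66846437 0.06658805] [0.58018901 0.07159449] -3.25 forkR [0.66847678 0.00643015] [0.57756209 0.00984725] -2.15 widths 0.06015789737197896 0.061803099659692065
dots [0.65745893 0.04928527] [0.65587126 0.0253121 ] -3.7900000000000063 [0.6566651  0.03729869]
base [[0.6828, 0.0912], [0.6773, -0.0192], [0.5388, -0.0133], [0.5447, 0.099]] -2.8299999999999983 -2.989999999999995 -3.2 -2.46 0.1383103618988538
blue top [ 0.52163956 -0.3348472 ] collar [ 0.52031456 -0.33551745]
orange top [ 0.50806515 -0.28741006] collar [ 0.50775194 -0.28737191]
white top [ 0.4968339  -0.23935281] collar [ 0.49487843 -0.23709158]
rack [[0.517, -0.1994], [0.5588, -0.3601], [0.4978, -0.3737], [0.4561, -0.2148]] c [ 0.50744347 -0.28700206] 14.579999999999998
(array([0.60926702, 0.03961514, 0.22687986]), [np.float64(3.5135781339316726e-06), np.float64(3.5135781338526694e-06)])
```

Everything agrees: the drive is at (0.609, 0.040) and the dock yaw is about -2.9°. The rack yaw is 14.6° and blue is at (0.520, -0.336). Next I line up with the drive and descend.

>>> {"op": "play_rows", "data": {"commands": [[0,0,0,0,0,2.9],[13.1,-2.5,10,0,0,0],[0,0,25,0,0,0],[0,0,30,0,0,0],[0,0,15,0,0,0]]}}

```text
time: 3.25
tool_pos: [0.6079, 0.038, 0.2775]
tool_rot: [0.0, 1.0, -0.027, -0.002]
contact_force: [-0.6, -0.5, -1.4]
gripper_width: 1.003
grasp_force: 0.0
```

>>> {"op": "play_rows", "data": {"commands": [[0,0,0,0,0,0],[0,0,0,0,0,0]]}}

```text
time: 3.42
tool_pos: [0.6087, 0.039, 0.2806]
tool_rot: [0.0, 1.0, -0.026, -0.001]
contact_force: [0.6, 0.3, 0.2]
gripper_width: 0.999
grasp_force: 0.0
```

```bash
python3 snap.py w3; python3 - <<'E'
import pickle;from h import *
s,f=pickle.load(open("w3.pkl","rb"))
print(s["tool_rot"],blobs(f["image"],(105,110,40),(130,255,255),(240,100,420,400)))
u,v=proj(f,np.array([.6092,.0396,.228]));print(u,v)
i=f["image"][int(v)-110:int(v)+110,int(u)-140:int(u)+140];cv2.imwrite("pics/crop3.png",cv2.resize(i,None,fx=2.5,fy=2.5)[:,:,::-1])
E
```

```text
[0.60874273 0.03899522 0.28056063]
[ 5.56379373e-05  9.99654643e-01 -2.62572638e-02 -1.07172960e-03] [(np.int32(1887), [294, 242, 55, 57], [321.3, 267.5]), (np.int32(161), [384, 391, 26, 9], [397.0, 396.0])]
321.904423720258 279.66900275217654
```

View pics/crop3.png

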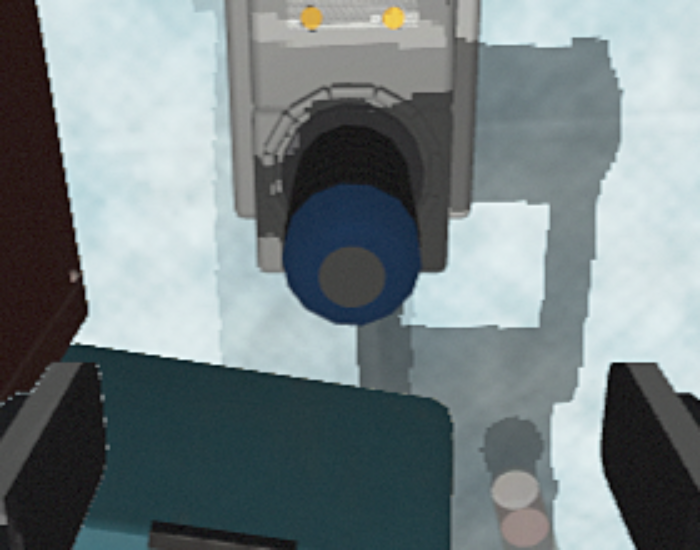

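The cap disc is at (321.8,279.4) and was predicted at (321.9,279.7), so the alignment holds. I descend and grip.

>>> {"op": "play_rows", "data": {"commands": [[0.5,-0.6,20,0,0,0],[0,0,25,0,0,0],[0,0,25,0,0,0],[0,0,20,0,0,0],[0,0,9,0,0,0]]}}

```text
time: 3.88
tool_pos: [0.6096, 0.0405, 0.1815]
tool_rot: [0.0, 1.0, -0.026, -0.0]
contact_force: [0.3, 0.2, 0.1]
gripper_width: 1.0
grasp_force: 0.0
```

>>> {"op": "play_rows", "data": {"commands": [[0,0,0,0,0,0],[0,0,0,0,0,0],[0,0,0,0,0,0]]}}

```text
time: 4.13
tool_pos: [0.6114, 0.0407, 0.1852]
tool_rot: [0.0, 1.0, -0.025, 0.002]
contact_force: [0.5, -0.3, 0.6]
gripper_width: 1.002
grasp_force: 0.0
```

>>> {"op": "play_rows", "data": {"commands": [[0,0,0,0,0,0],[0,0,0,0,0,0],[0,0,0,0,0,0],[0,0,0,0,0,0],[0,0,0,0,0,0]], "hand": 20}}

```text
time: 4.55
tool_pos: [0.6102, 0.0404, 0.1832]
tool_rot: [0.001, 1.0, -0.025, 0.001]
contact_force: [0.1, -2.0, 1.0]
gripper_width: 0.385
grasp_force: 59.8
```

>>> {"op": "play_rows", "data": {"commands": [[0,0,0,0,0,0],[0,0,0,0,0,0],[0,0,0,0,0,0],[0,0,0,0,0,0],[0,0,0,0,0,0]]}}

```text
time: 4.97
tool_pos: [0.6102, 0.0404, 0.1831]
tool_rot: [0.0, 1.0, -0.025, 0.0]
contact_force: [-1.5, -3.6, 4.2]
gripper_width: 0.382
grasp_force: 60.0
```

>>> {"op": "play_rows", "data": {"commands": [[0,0,-3,0,0,0],[0,0,-4,0,0,0],[0,0,-6,0,0,0],[0,0,0,0,0,0],[0,0,0,0,0,0]]}}

```text
time: 5.38
tool_pos: [0.6096, 0.0411, 0.1951]
tool_rot: [-0.0, 1.0, -0.025, -0.0]
contact_force: [0.5, -1.6, -3.8]
gripper_width: 0.384
grasp_force: 60.2
```

>>> {"op": "play_rows", "data": {"commands": [[0,0,0,0,0,0],[0,0,0,0,0,0]]}}

```text
time: 5.55
tool_pos: [0.6097, 0.041, 0.195]
tool_rot: [-0.0, 1.0, -0.025, -0.0]
contact_force: [-0.7, -0.3, -2.9]
gripper_width: 0.386
grasp_force: 60.2
```

>>> {"op": "play_rows", "data": {"commands": [[-6,0,0,0,0,0],[-10,0,0,0,0,0],[-12,0,0,0,0,0],[-12,0,0,0,0,0],[-12,0,0,0,0,0]]}}

```text
time: 5.97
tool_pos: [0.5565, 0.0439, 0.195]
tool_rot: [-0.0, 1.0, -0.025, -0.0]
contact_force: [-0.4, 0.7, -3.8]
gripper_width: 0.384
grasp_force: 60.2
```

>>> {"op": "play_rows", "data": {"commands": [[-12,0,0,0,0,0],[-12,0,0,0,0,0],[-12,0,-5,0,0,0],[-12,0,-5,0,0,0],[0,0,-5,0,0,0]]}}

```text
time: 6.38
tool_pos: [0.5074, 0.0465, 0.2098]
tool_rot: [-0.0, 1.0, -0.025, -0.001]
contact_force: [0.3, -0.8, -4.4]
gripper_width: 0.384
grasp_force: 60.2
```

>>> {"op": "play_rows", "data": {"commands": [[0,0,0,0,0,0],[0,0,0,0,0,0]]}}

```text
time: 6.55
tool_pos: [0.5104, 0.046, 0.211]
tool_rot: [-0.0, 1.0, -0.025, 0.001]
contact_force: [-0.4, 1.0, -4.4]
gripper_width: 0.386
grasp_force: 60.2
```

>>> {"op": "play_rows", "data": {"commands": [[1,14,0,0,0,0],[2,24,0,0,0,0],[2.4,30,0,0,0,0],[2.4,30,0,0,0,0],[2.4,30,0,0,0,0]]}}

```text
time: 6.97
tool_pos: [0.5139, -0.0836, 0.2099]
tool_rot: [-0.0, 1.0, -0.025, -0.0]
contact_force: [0.5, 0.1, -4.4]
gripper_width: 0.384
grasp_force: 60.6
```

>>> {"op": "play_rows", "data": {"commands": [[2.4,30,0,0,0,0],[2.4,30,0,0,0,0],[2.4,30,0,0,0,0],[2.4,30,0,0,0,0],[2.4,30,0,0,0,0]]}}

```text
time: 7.38
tool_pos: [0.5182, -0.2346, 0.2097]
tool_rot: [-0.0, 1.0, -0.026, -0.0]
contact_force: [0.9, 1.1, -4.1]
gripper_width: 0.381
grasp_force: 60.6
```

>>> {"op": "play_rows", "data": {"commands": [[2.4,30,0,0,0,0],[2.4,30,0,0,0,0],[2.0,26,0,0,0,0],[1.2,15.7,0,0,0,0],[0,0,0,0,0,0]]}}

```text
time: 7.8
tool_pos: [0.5208, -0.3379, 0.2096]
tool_rot: [0.0, 1.0, -0.027, -0.0]
contact_force: [0.6, 0.3, -4.5]
gripper_width: 0.386
grasp_force: 60.7
```

>>> {"op": "play_rows", "data": {"commands": [[0,0,0,0,0,0],[0,0,0,0,0,0],[0,0,0,0,0,0],[0,0,0,0,0,0]]}}

```text
time: 8.13
tool_pos: [0.5212, -0.3337, 0.2103]
tool_rot: [-0.0, 1.0, -0.025, -0.0]
contact_force: [-0.2, 0.7, -4.9]
gripper_width: 0.383
grasp_force: 60.7
```

```bash
python3 - <<'E'
from plant import manip, imaging
from h import *
import pickle
s=manip.state();print(s["tool_pos"].round(4),s["tool_rot"].round(4))
F={n:imaging.grab_frame(n) for n in("scene","side")};F["wrist"]=wcam(imaging.grab_frame("wrist"),s);pickle.dump((s,F),open("r1.pkl","wb"))
o=np.zeros((600,800,3),np.uint8)
D=s["tool_pos"]+[-.001,-.0008,-.0731]
for n,(x,y) in {"scene":(0,0),"side":(400,0),"wrist":(0,300)}.items():
    f=F[n];p=proj(f,D);q=proj(f,np.array([.5203,-.3355,.084]));print(n,np.round(p,1),np.round(q,1))
    if n!="wrist":
        i0,j0=int(p[0])-50,int(p[1])-55;c=cv2.resize(f["image"][j0:j0+100,i0:i0+100],(400,400),interpolation=3);print("crop origin",i0,j0,"x4")
        o[:400,x:x+400]=c
    
cv2.imwrite("pics/crop4.png",o[:400,:,::-1])
E
```

```text
[ 0.5212 -0.3337  0.2103] [-2.000e-04  9.997e-01 -2.460e-02 -0.000e+00]
scene [362.9 320.2] [360.8 339.3]
crop origin 312 265 x4
side [328.9 177.1] [328.5 194.5]
crop origin 278 122 x4
wrist [324.3 268.1] [325.3 241. ]
```

View pics/crop4.png

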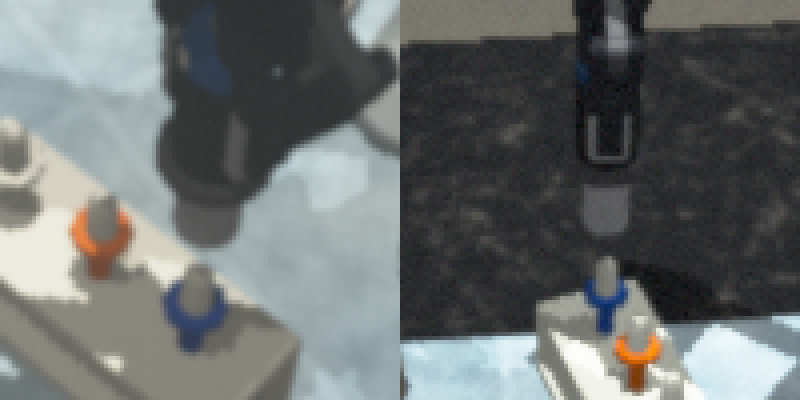

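Scene crop: nose centre near (206,210) and blue collar near (194,300). Side crop: nose (606,210) and collar (607,290). Lateral alignment is within about 1.5 mm, so I nudge it and descend.

>>> {"op": "play_rows", "data": {"commands": [[-1,0.5,6,0,0,0],[0,0,10,0,0,0],[0,0,8,0,0,0],[0,0,5,0,0,0],[0,0,0,0,0,0]]}}

```text
time: 8.7
tool_pos: [0.5187, -0.3344, 0.1783]
tool_rot: [-0.001, 1.0, -0.025, -0.002]
contact_force: [-0.9, 0.5, -4.8]
gripper_width: 0.387
grasp_force: 60.7
```

>>> {"op": "play_rows", "data": {"commands": [[0,0,3,0,0,0],[0,0,3,0,0,0],[0,0,3,0,0,0],[0,0,0,0,0,0]]}}

```text
time: 9.03
tool_pos: [0.5197, -0.3352, 0.1717]
tool_rot: [-0.0, 1.0, -0.025, -0.0]
contact_force: [-0.8, -0.1, -3.8]
gripper_width: 0.381
grasp_force: 60.7
```

>>> {"op": "play_rows", "data": {"commands": [[0,0,2,0,0,0],[0,0,2,0,0,0],[0,0,2,0,0,0],[0,0,0,0,0,0],[0,0,0,0,0,0]]}}

```text
time: 9.45
tool_pos: [0.5199, -0.3353, 0.1662]
tool_rot: [-0.0, 1.0, -0.025, -0.0]
contact_force: [0.4, -0.1, -4.7]
gripper_width: 0.381
grasp_force: 60.7
```

>>> {"op": "play_rows", "data": {"commands": [[0,0,1.5,0,0,0],[0,0,1.5,0,0,0],[0,0,1.5,0,0,0],[0,0,0,0,0,0],[0,0,0,0,0,0]]}}

```text
time: 9.87
tool_pos: [0.5202, -0.3355, 0.1623]
tool_rot: [0.0, 1.0, -0.025, 0.0]
contact_force: [-0.2, -0.4, -0.7]
gripper_width: 0.385
grasp_force: 60.9
```

>>> {"op": "play_rows", "data": {"commands": [[0,0,1.5,0,0,0],[0,0,1.5,0,0,0],[0,0,0,0,0,0],[0,0,0,0,0,0]]}}

```text
time: 10.2
tool_pos: [0.5202, -0.3355, 0.1594]
tool_rot: [0.0, 1.0, -0.025, 0.0]
contact_force: [-0.1, 0.1, 2.2]
gripper_width: 0.386
grasp_force: 61.1
```

>>> {"op": "play_rows", "data": {"commands": [[0,0,1,0,0,0],[0,0,1,0,0,0],[0,0,0,0,0,0],[0,0,0,0,0,0]]}}

```text
time: 10.53
tool_pos: [0.5202, -0.3355, 0.1573]
tool_rot: [0.0, 1.0, -0.025, 0.0]
contact_force: [-0.1, 0.5, 4.0]
gripper_width: 0.38
grasp_force: 61.2
```

>>> {"op": "play_rows", "data": {"commands": [[0,0,1,0,0,0],[0,0,0,0,0,0],[0,0,0,0,0,0]]}}

```text
time: 10.78
tool_pos: [0.5204, -0.3356, 0.157]
tool_rot: [0.0, 1.0, -0.025, 0.001]
contact_force: [-0.6, -0.2, 6.4]
gripper_width: 0.384
grasp_force: 62.1
```

>>> {"op": "play_rows", "data": {"commands": [[0,0,1.5,0,0,0],[0,0,0,0,0,0],[0,0,0,0,0,0]]}}

```text
time: 11.03
tool_pos: [0.5209, -0.336, 0.1569]
tool_rot: [0.001, 1.0, -0.025, 0.001]
contact_force: [-0.6, 0.9, 10.4]
gripper_width: 0.388
grasp_force: 62.4
```

>>> {"op": "play_rows", "data": {"commands": [[0,0,1.5,0,0,0],[0,0,0,0,0,0],[0,0,0,0,0,0]]}}

```text
time: 11.28
tool_pos: [0.5214, -0.3363, 0.1568]
tool_rot: [0.001, 1.0, -0.025, 0.002]
contact_force: [-1.1, 2.7, 15.1]
gripper_width: 0.388
grasp_force: 62.9
```

>>> {"op": "play_rows", "data": {"commands": [[0,0,1,0,0,0],[0,0,0,0,0,0],[0,0,0,0,0,0],[0,0,-2.5,0,0,0],[0,0,-2.5,0,0,0]]}}

```text
time: 11.7
tool_pos: [0.52, -0.3353, 0.1572]
tool_rot: [0.0, 1.0, -0.025, 0.0]
contact_force: [0.1, -0.9, -3.6]
gripper_width: 0.379
grasp_force: 60.9
```

>>> {"op": "play_rows", "data": {"commands": [[0,0,-2,0,0,0],[0,0,-4,0,0,0],[0,0,-6,0,0,0],[0,0,-8,0,0,0],[0,0,-10,0,0,0]]}}

```text
time: 12.12
tool_pos: [0.5191, -0.3346, 0.1859]
tool_rot: [-0.001, 1.0, -0.025, -0.001]
contact_force: [-0.1, -0.1, -4.0]
gripper_width: 0.384
grasp_force: 60.7
```

>>> {"op": "play_rows", "data": {"commands": [[0,0,-10,0,0,0],[0,0,-12,0,0,0],[0,0,-14,0,0,0],[0,0,-14,0,0,0],[0,0,-14,0,0,0]]}}

```text
time: 12.53
tool_pos: [0.52, -0.3354, 0.253]
tool_rot: [0.0, 1.0, -0.025, 0.0]
contact_force: [0.5, -1.6, -4.3]
gripper_width: 0.384
grasp_force: 60.7
```

>>> {"op": "play_rows", "data": {"commands": [[0,0,-12,0,0,0],[0,0,-10,0,0,0],[0,0,-6,0,0,0],[0,0,0,0,0,0],[0,0,0,0,0,0]]}}

```text
time: 12.95
tool_pos: [0.5199, -0.3353, 0.2789]
tool_rot: [0.0, 1.0, -0.025, 0.0]
contact_force: [0.0, -0.2, -5.2]
gripper_width: 0.384
grasp_force: 60.7
```

```bash
python3 - <<'E'
from plant import manip, imaging
from h import *
s=manip.state();print(s["time"],s["tool_pos"].round(4),s["contact_force"].round(1))
o=np.zeros((520,800,3),np.uint8);D=s["tool_pos"]+[0,0,-.115]
for k,n in enumerate(("scene","side")):
    f=imaging.grab_frame(n);p=proj(f,D);i0,j0=int(p[0])-50,int(p[1])-65;print(n,i0,j0)
    o[:,400*k:400*k+400]=cv2.resize(f["image"][j0:j0+130,i0:i0+100],(400,520),interpolation=3)
cv2.imwrite("pics/crop5.png",o[:,:,::-1])
E
```

```text
12.95 [ 0.5199 -0.3353  0.2789] [ 0.  -0.2 -5.2]
scene 314 245
side 279 102
```

View pics/crop5.png

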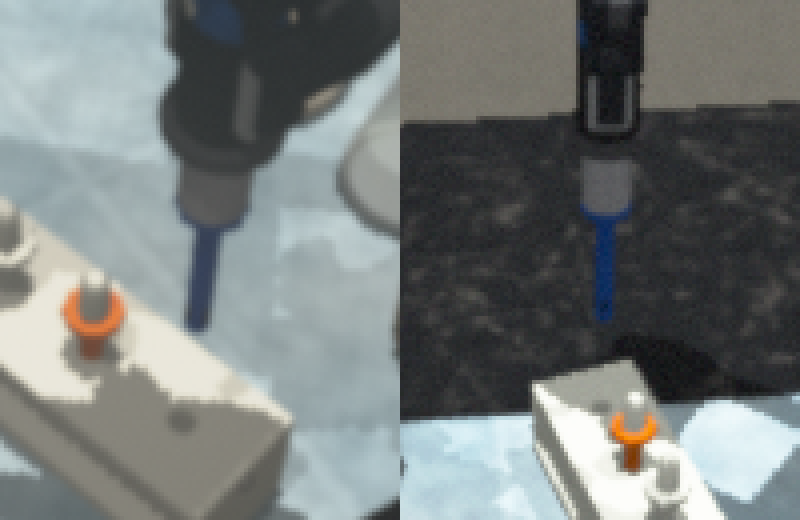

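Both crops show the probe hanging with its collar flush on the nose and the other probes undisturbed. Before returning I check that the hanging probe will clear the teal centrifuge.

```bash
python3 - <<'E'
import pickle;from h import *
d=pickle.load(open("f0.pkl","rb"));a,b=d["scene"],d["side"]
s,f=pickle.load(open("w2.pkl","rb"));s3,f3=pickle.load(open("w3.pkl","rb"))
c3=(321-140+445/2.5,279-110+410/2.5)
print("corner w2/w3",tri(ray(f,349,296),ray(f3,*c3)),"w2/side",tri(ray(f,349,296),ray(b,407,309)))
print("left corner w2/scene",tri(ray(f,222,270),ray(a,208,163)))
print("scene foot corner",atz(a,227,261,0),"scene back-right foot?",atz(a,209,163,.1))
def mask(im,roi):
    x0,y0,x1,y1=roi;h=cv2.cvtColor(im,cv2.COLOR_RGB2HSV);m=cv2.inRange(h,(86,90,20),(104,255,160));m2=np.zeros_like(m);m2[y0:y1,x0:x1]=m[y0:y1,x0:x1];return m2
m=mask(a["image"],(100,140,260,290));n,L,S,C=cv2.connectedComponentsWithStats(m);k=1+S[1:,4].argmax();ys,xs=np.where(L==k)
print(S[k]);
for y in range(ys.min(),ys.max()+1,10): print(y,xs[ys==y].max(),atz(a,xs[ys==y].max(),y,0).round(3)[:2],end=" ; ")
# sample tube
print("\ntube",blobs(a["image"],(100,110,40),(130,255,255),(190,245,220,275)),atz(a,202,262,.086))
E
```

```text
corner w2/w3 (array([4.41868891e-01, 3.21646856e-04, 2.99832951e-02]), [np.float64(0.0015227639445140754), np.float64(0.0015227639445140754)]) w2/side (array([ 0.42733377, -0.00891773,  0.05609608]), [np.float64(0.02643380299100783), np.float64(0.026433802991006825)])
left corner w2/scene (array([0.49899152, 0.17062668, 0.10412836]), [np.float64(0.017986837301238193), np.float64(0.017986837301238266)])
scene foot corner [ 4.30960521e-01  9.75792104e-04 -1.11022302e-16] scene back-right foot? [0.49343629 0.19578318 0.1       ]
[ 126  195   87   52 1279]
195 206 [0.477 0.215] ; 205 209 [0.469 0.179] ; 215 211 [0.459 0.146] ; 225 195 [0.416 0.135] ; 235 174 [0.365 0.131] ; 245 133 [0.281 0.149] ; 
tube [(np.int32(249), [192, 251, 19, 17], [200.9, 259.2])] [ 0.36954468 -0.05047586  0.086     ]
```

>>> {"op": "play_rows", "data": {"commands": [[0.2,-10,0,0,0,0],[0.3,-20,0,0,0,0],[0.4,-27,0,0,0,0],[0.4,-27,0,0,0,0],[0.4,-27,0,0,0,0]]}}

```text
time: 13.47
tool_pos: [0.5268, -0.2227, 0.2778]
tool_rot: [-0.001, 1.0, -0.026, -0.001]
contact_force: [0.2, -0.5, -3.8]
gripper_width: 0.384
grasp_force: 60.8
```

>>> {"op": "play_rows", "data": {"commands": [[0.4,-27,0,0,0,0],[0.4,-27,0,0,0,0],[0.4,-27,0,0,0,0],[0.4,-27,0,0,0,0],[0.4,-27,0,0,0,0]]}}

```text
time: 13.88
tool_pos: [0.5354, -0.0877, 0.278]
tool_rot: [-0.0, 1.0, -0.025, -0.001]
contact_force: [-0.1, 0.1, -4.3]
gripper_width: 0.389
grasp_force: 60.8
```

>>> {"op": "play_rows", "data": {"commands": [[0.4,-27,0,0,0,0],[0.4,-27,0,0,0,0],[0.4,-27,0,0,0,0],[0.4,-27,0,0,0,0],[0.4,-18,0,0,0,0]]}}

```text
time: 14.3
tool_pos: [0.5436, 0.0389, 0.278]
tool_rot: [-0.001, 1.0, -0.024, -0.001]
contact_force: [0.2, 0.1, -4.6]
gripper_width: 0.38
grasp_force: 60.9
```

>>> {"op": "play_rows", "data": {"commands": [[0.2,-8.4,0,0,0,0],[0,0,0,0,0,0],[0,0,0,0,0,0],[0,0,0,0,0,0]]}}

```text
time: 14.63
tool_pos: [0.5449, 0.0435, 0.2785]
tool_rot: [0.0, 1.0, -0.026, -0.0]
contact_force: [0.3, -0.2, -5.0]
gripper_width: 0.383
grasp_force: 60.9
```

>>> {"op": "play_rows", "data": {"commands": [[0,-0.6,10,0,0,0],[0,0,18,0,0,0],[0,0,20,0,0,0],[0,0,18,0,0,0],[0,0,10,0,0,0]]}}

```text
time: 15.05
tool_pos: [0.5435, 0.044, 0.1992]
tool_rot: [0.0, 1.0, -0.026, -0.002]
contact_force: [-0.2, 0.1, -5.8]
gripper_width: 0.385
grasp_force: 60.9
```

>>> {"op": "play_rows", "data": {"commands": [[0,0,6.5,0,0,0],[0,0,0,0,0,0],[0,0,0,0,0,0],[0,0,0,0,0,0]]}}

```text
time: 15.38
tool_pos: [0.546, 0.0447, 0.1978]
tool_rot: [0.0, 1.0, -0.025, 0.001]
contact_force: [0.0, -0.8, -4.4]
gripper_width: 0.385
grasp_force: 60.9
```

```bash
python3 - <<'E'
from plant import manip, imaging
from h import *
s=manip.state();print(s["tool_pos"].round(4),s["contact_force"].round(1))
o=np.zeros((520,800,3),np.uint8);D=s["tool_pos"]+[0.02,0,-.085]
f=imaging.grab_frame("scene");p=proj(f,D);i0,j0=int(p[0])-100,int(p[1])-65
o=cv2.resize(f["image"][j0:j0+130,i0:i0+200],(800,520),interpolation=3)
cv2.imwrite("pics/crop6.png",o[:,:,::-1])
E
```

```text
[0.546  0.0447 0.1978] [ 0.  -0.8 -4.4]
```

View pics/crop6.png

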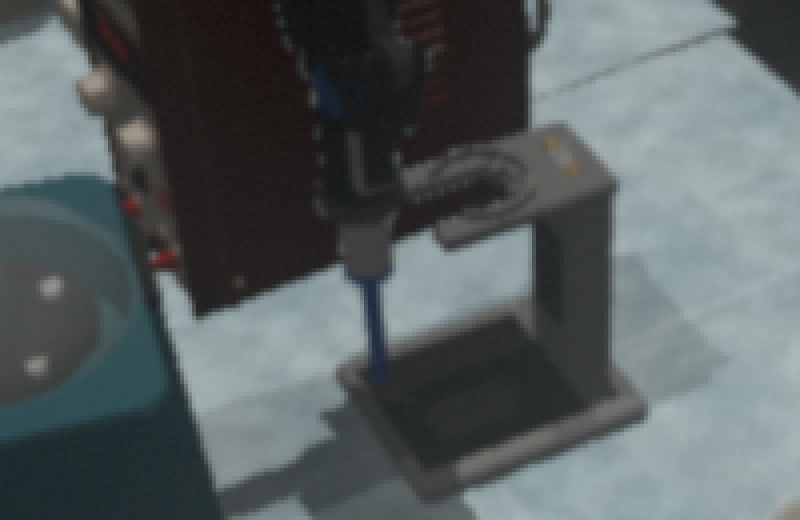

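The last picture shows the drive standing in front of the open fork, with the probe home and clear of the centrifuge. I slide it in along the dock's x axis.

>>> {"op": "play_rows", "data": {"commands": [[5,0.2,0,0,0,0],[8,0.2,0,0,0,0],[8,0,0,0,0,0],[8,0,0,0,0,0],[8,0,0,0,0,0]]}}

```text
time: 15.85
tool_pos: [0.5831, 0.0425, 0.1964]
tool_rot: [0.0, 1.0, -0.025, -0.0]
contact_force: [0.3, -0.8, -4.7]
gripper_width: 0.38
grasp_force: 61.0
```

>>> {"op": "play_rows", "data": {"commands": [[8,0,0,0,0,0],[8,0,0,0,0,0],[6,0,0,0,0,0],[4.6,0,0,0,0,0],[0,0,0,0,0,0]]}}

```text
time: 16.27
tool_pos: [0.6096, 0.0411, 0.1962]
tool_rot: [0.0, 1.0, -0.025, 0.0]
contact_force: [0.7, -1.2, -4.2]
gripper_width: 0.381
grasp_force: 61.0
```

>>> {"op": "play_rows", "data": {"commands": [[0,0,0,0,0,0],[0,0,0,0,0,0],[0,0,0,0,0,0]]}}

```text
time: 16.52
tool_pos: [0.6086, 0.0412, 0.1964]
tool_rot: [0.0, 1.0, -0.025, 0.0]
contact_force: [1.5, -1.0, -4.7]
gripper_width: 0.384
grasp_force: 61.0
```

>>> {"op": "play_rows", "data": {"commands": [[1,0.5,3,0,0,0],[0,0,3,0,0,0],[0,0,3,0,0,0],[0,0,0,0,0,0],[0,0,0,0,0,0]]}}

```text
time: 16.93
tool_pos: [0.6093, 0.0407, 0.1867]
tool_rot: [0.0, 1.0, -0.025, -0.0]
contact_force: [0.7, -1.5, -4.8]
gripper_width: 0.383
grasp_force: 61.2
```

>>> {"op": "play_rows", "data": {"commands": [[0,0,2,0,0,0],[0,0,1.5,0,0,0],[0,0,0,0,0,0],[0,0,0,0,0,0]]}}

```text
time: 17.27
tool_pos: [0.6095, 0.0408, 0.1836]
tool_rot: [0.0, 1.0, -0.025, -0.0]
contact_force: [0.7, -0.4, -4.9]
gripper_width: 0.381
grasp_force: 61.1
```

>>> {"op": "play_rows", "data": {"commands": [[0,0,0.8,0,0,0],[0,0,0,0,0,0],[0,0,0,0,0,0]]}}

```text
time: 17.52
tool_pos: [0.6096, 0.0408, 0.1832]
tool_rot: [-0.0, 1.0, -0.025, 0.0]
contact_force: [-0.8, -1.2, -3.7]
gripper_width: 0.381
grasp_force: 61.3
```

>>> {"op": "play_rows", "data": {"commands": [[0,0,0.6,0,0,0],[0,0,0,0,0,0],[0,0,0,0,0,0]]}}

```text
time: 17.77
tool_pos: [0.6097, 0.0408, 0.1832]
tool_rot: [-0.0, 1.0, -0.025, 0.0]
contact_force: [-2.2, -0.8, 0.3]
gripper_width: 0.381
grasp_force: 61.3
```

>>> {"op": "play_rows", "data": {"commands": [[0,0,0,0,0,0],[0,0,0,0,0,0],[0,0,0,0,0,0],[0,0,0,0,0,0]], "hand": 85}}

```text
time: 18.1
tool_pos: [0.61, 0.0408, 0.1828]
tool_rot: [-0.0, 1.0, -0.025, 0.001]
contact_force: [0.2, -0.4, 0.5]
gripper_width: 0.931
grasp_force: 0.0
```

>>> {"op": "play_rows", "data": {"commands": [[0,0,0,0,0,0],[0,0,0,0,0,0],[0,0,0,0,0,0],[0,0,0,0,0,0]]}}

```text
time: 18.43
tool_pos: [0.6096, 0.0408, 0.1824]
tool_rot: [-0.0, 1.0, -0.025, 0.0]
contact_force: [-0.1, 0.3, 0.8]
gripper_width: 0.996
grasp_force: 0.0
```

>>> {"op": "play_rows", "data": {"commands": [[0,0,-6,0,0,0],[0,0,-15,0,0,0],[0,0,-25,0,0,0],[0,0,-30,0,0,0],[0,0,-30,0,0,0]]}}

```text
time: 18.85
tool_pos: [0.6091, 0.0408, 0.2893]
tool_rot: [-0.0, 1.0, -0.025, -0.001]
contact_force: [0.8, -0.2, -0.1]
gripper_width: 0.996
grasp_force: 0.0
```

>>> {"op": "play_rows", "data": {"commands": [[0,0,0,0,0,0],[0,0,0,0,0,0],[0,0,0,0,0,0]]}}

```text
time: 19.1
tool_pos: [0.6095, 0.0407, 0.2885]
tool_rot: [0.0, 1.0, -0.025, 0.0]
contact_force: [0.8, -0.1, -0.2]
gripper_width: 0.999
grasp_force: 0.0
```

```bash
python3 - <<'E'
from plant import manip, imaging
from h import *
import pickle
s=manip.state();f=wcam(imaging.grab_frame("wrist"),s);g=imaging.grab_frame("scene");d=pickle.load(open("f0.pkl","rb"))["scene"]
B=((105,110,40),(130,255,255))
print(s["tool_pos"].round(4),s["contact_force"].round(1))
u0=blobs(f["image"],*B,(240,100,420,400));print(u0)
s3,f3=pickle.load(open("w3.pkl","rb"))
print("cap xy now",[atz(f,*b[2],.222).round(4) for b in u0[:1]],"before",atz(f3,321.3,267.5,.222).round(4))
# docked scene image: cap before vs now, blue stem under the fork
print("scene blue now",blobs(g["image"],*B,(260,110,320,220),6),"before",blobs(d["image"],*B,(260,110,320,220),6))
for z in (.110,.104,.029): print(z,np.round(proj(g,np.array([.6092,.0396,z])),1))
E
```

```text
[0.6095 0.0407 0.2885] [ 0.8 -0.1 -0.2]
[(np.int32(1726), [296, 240, 53, 55], [322.1, 264.5]), (np.int32(251), [384, 388, 27, 12], [396.9, 394.4])]
cap xy now [array([0.6137, 0.041 , 0.222 ])] before [0.6142 0.0397 0.222 ]
scene blue now [(np.int32(90), [281, 132, 15, 13], [286.8, 137.9]), (np.int32(38), [290, 185, 3, 21], [290.8, 195.3])] before [(np.int32(146), [281, 130, 15, 15], [287.8, 137.2])]
0.11 [290.1 180. ]
0.104 [290.2 182.2]
0.029 [291.5 208.5]
```

```bash
python3 -c "
from plant import manip
print(manip.job_done())"
```

```text
the job is handed in; nothing more can be done
None
```

I fitted the blue probe fully home and hung the drive unit back in the fork, about 1.4 mm from its starting position by camera. I handed the job in at about 19 s; the hand-in returned no verdict.

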